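Find the lamp switch that still snaps and guard it

TASK

One of the three push switches on the grey box still has its snap and turns the drying lamp on; the other two have gone soft. Press them slowly and gently with the closed fingers, one after another, never forcing one, until you feel a switch snap through and stay down; stop pushing the moment it snaps. Then gently put the white guard cap over that switch so that it sits flat on the box, let go of it, and leave the other things on the table where they are.

Things in the scene. Friction and masses are not known exactly. Their poses are not given: they have to be found in the camera images.
- switchbox: Grey metal switch box fixed to the table, 110 (x) x 230 (y) mm, flat top 45 mm above the table. Origin: centre of its underside, at table height; z up, y along the row of switches. On top, in a row 65 mm apart, three alike bright round collars, 29 mm in diameter, 6 mm high, rims bevelled; from each rises a black plunger (the switch). Which one snaps changes from start to start.
- seat_1 (a point): Centre of the first collar's foot, on the box's top face, 45 mm above the table; y = -65 mm in the box's frame; axes as the box's. The plunger in it, as in the others, is upright, 18 mm in diameter with a flat top that stands 18 to 20 mm above the box when up (not measured, differs between them), and travels 7 mm down to a hard stop. All three look alike.
- seat_2 (a point): The same for the middle collar, y = 0 in the box's frame. How the two soft switches feel, wherever they are: plain springs, about 1.6 N at the start, growing steadily by about 1 N per mm to about 8.5 N at the stop; they come back up when released. More than 9 N on any switch, or on anything else, is forcing it.
- seat_3 (a point): The same for the third collar, y = +65 mm in the box's frame. How the switch that snaps feels, wherever it is: about 1.6 N at the start, a peak of about 5 N at 1.5 mm down, then falling to nothing at 3.5 mm, from where the plunger jumps to its stop by itself and stays down. More than 4 N on it after that is pushing on after the snap.
- snap (a joint): Travel in m of the plunger that snaps, wherever it is: 0 up, 0.007 snapped down at its stop.
- cap: Loose white plastic guard cap, about 45 g, upright on the table: round skirt 40 mm in diameter, 18 mm high, open below (bore 34 mm wide, 14.5 mm deep); on it a round stem to grip, 26 mm in diameter, from 18 to 48 mm height. Origin: centre of the skirt's lower rim; z up. Over a plunger that is down it rests flat on the box; one that is up holds it 3.5 mm or more too high.
- jar: Bystander: lidded glass jar, 52 mm in diameter, 75 mm high. Origin: centre of its underside, as for all bystanders. The jar and the cap stand at opposite ends of the box, either way round.
- jar_ochre: Bystander: ochre jar with lid, 48 mm in diameter, 65 mm high.
- oil_bottle: Bystander: amber bottle with cork, 60 mm in diameter, 150 mm high.
- brush_mug: Bystander: white mug, 72 mm in diameter, 90 mm high, with brushes up to 190 mm high.
- dish: Bystander: small white bowl, 76 mm in diameter, 24 mm high.
- sanding_block: Bystander: cork block 60 x 35 x 25 mm.
- gesso_panel: Bystander: white panel 150 x 110 x 18 mm lying flat.

How it is judged:
On the way:
1. the switch that snaps has been pressed with the fingers until it snapped and stays down with nothing pressing it, the cap still where it stood (value of joint snap above 0.006 m and distance of cap from where it was at the start of the episode below 0.01 m and contact force between the fingers and anything else below 0.5 N), for 0.2 s.
At the end, for the whole second after the job is handed in: the snapping switch is down (over 6 mm) and the cap sits over a switch with its rim within 2 mm of the box's top, centred on the collar within 6 mm, upright within 0.1 rad and at rest; only the switch that has snapped down lets it sit that low (value of joint snap above 0.006 m and (horizontal distance between cap and seat_1 below 0.006 m or horizontal distance between cap and seat_2 below 0.006 m or horizontal distance between cap and seat_3 below 0.006 m) and z of cap in the frame of switchbox between 0.043 and 0.047 m and angle between cap's own z axis and vertical below 0.1 rad and linear speed of cap below 0.02 m/s); the robot touches nothing.
It fails at once if the empty hand pressed on a switch or anything else with more than 9 N (contact force between the fingers and anything else above 9 N and distance between the grasp point and cap above 0.08 m).
It fails at once if the empty hand still pressed a switch with more than 4 N after the snap (value of joint snap above 0.005 m and contact force between the fingers and anything else above 4 N and distance between the grasp point and cap above 0.08 m).
It fails at once if the cap was pressed on the box with more than 35 N (contact force between cap and switchbox above 35 N).
It fails at once if a bystander was moved by more than 30 mm (distance of any of jar, jar_ochre, oil_bottle, brush_mug, dish, sanding_block, gesso_panel from where it was at the start of the episode above 0.03 m).
It also fails if it takes over 72 s, if anything falls off the work surface, if the arm or the gripper's body presses on something with over 40 N, if the wrist force passes 120 N, or if a joint passes its speed limit or range.

ROBOT

A 6-joint arm with a two-finger parallel gripper is mounted at the origin on the work surface. World frame = base frame: x ahead of the robot, y to its left, z up, the work surface at z = 0. Lengths are in m, angles in rad, forces in N, time in s.
With the tool pointing down it reaches from about 0.25 to 0.725 m from the base axis. Payload 4 kg.
Tool frame: the origin (TCP) lies where the fingers leave the gripper's body, on its centre line; the fingertips stand 73 mm ahead of it and the grasp point (between the pads) lies 54 mm ahead of it (bot.tip_reach is the z of the fingertips in the tool frame, in m); z points along the fingers, x is the direction in which the jaws open and shut, and the axes are right-handed (so a half turn about z gives the same grasp; the last joint's range is limited). The gripper opens to 85 mm and grips with 20 to 120 N. Pads are 22 mm wide; open, the fingers measure 114 mm over their backs; the gripper's body (76 mm by 85 mm) begins 54 mm behind the grasp point. The pads swing forward as they close: fully open they stand 13 mm farther back than shut.
Start: joints at [-1.226, 0.241, 0.005, 1.335, 0, 1.571], TCP at [0.169, -0.471, 0.304] pointing down, gripper open.
Joint ranges: [-2.72, 2.72], [-1.05, 1.87], [-1.09, 1.28], [-1.99, 2.15], [-1.42, 1.44], [-3.14, 3.14]. Speed limits (rad/s): [2.79, 2.79, 3.14, 3.14, 3.14, 3.14].

INTERFACE

Orientations are given as a unit quaternion [x, y, z, w].
In Python, from workcell import bot, vision, job_done gives the robot as it stands.
- The arm moves only by the tool drive_tool, never from a script. Its argument "steps" is one flat list of numbers, 7 for each row, row after row: the shift along the tool's x, y, z in m, then the turn, a rotation vector about the tool's x, y, z in degrees, then the closure, from -1 (fully open) to 1 (shut). A call has 1 to 8 rows; each row shifts and turns the commanded pose from where the row before left it, along the tool's axes as they then stand; what a row does not reach is not made up. A row lasts 1/12 s, in which the tool goes at most 41.7 mm and 7.16 degrees, less where a joint would pass 70% of its speed; a pose out of reach is approached as far as the arm can. A call is refused whole if a number of a shift passes 0.0417 or a number of a turn 7.16, either way. A call with a gripper value outside its range is refused whole. The fingers move at their own pace and stop on an object; the grip force is fixed at half the most. Time passes only in rows, so rows that do not move let the fingers close. It gives the time, the measured TCP pose, the force and the opening at its end, in the units of the state.
- bot.get_obs(): the state, without advancing time (a new reading comes with each control period).
- vision.camera(name): name is "scene" or "top" or "wrist"; returns (picture, depth): 400x640x3 uint8, red, green, blue; 400x640 float32, m along the optical axis (not along the pixel's ray), 0 where there is no reading.
- vision.camera_model(name): a dict with "mtx" (3x3 intrinsics, pixels), "rvec" (rotation vector, rad) and "tvec" (3), from world to camera coordinates, as OpenCV has them. Camera axes: x right, y down, z forward; pixel columns grow to the right and rows downward; lengths in m; the calibration is good to about 2 mm. A picture is of the moment at which its call begins: read the wrist's pose just before it. camera_model takes no time and is no camera call; for the wrist camera it gives the pose at the moment of the call.
- job_done(): hands the job in, once; it reports no verdict.
The state is a dict: "clock": time; "joint_pos": joint angles; "joint_vel": joint speeds; "tau": joint torques, N m; "eef_pos": TCP position; "tool_rot": TCP orientation; "ft_force": force on the tool from outside, world axes, zero at the start; "ft_torque": the same for the moment, N m; "grip_width": finger opening in m.
Only numpy, scipy, OpenCV 4.12 (cv2) and the standard library are available. Lean on these libraries where they do the work, as an engineer would, in place of code of your own. Each camera call takes 0.05 s, during which the arm holds its last target.

## Working session

There is one attempt and no reset: what is moved stays moved. The work goes in short steps, Python scripts to look and compute and a tool call to move; the robot and the scene stay as the last step left them, time stands still between calls to the robot, and variables do not carry over. Pictures are saved under pics/ and viewed, and the job is handed in when it is done.

Besides the shell and the picture viewer there is one more tool, called after "Call:" as a command line: name --argument value ..., lists and objects as JSON in quotes. drive_tool: Moves the arm, as the interface text tells. Its arguments: {"type":"object","properties":{"steps":{"type":"array"}},"required":["steps"]}

```bash
mkdir -p pics; cat > h.py <<'E'
import numpy as np, cv2
from workcell import bot, vision, job_done
def shot(n,f):
    m=vision.camera_model(n); p,d=vision.camera(n)
    cv2.imwrite('pics/'+f+'.png',p[:,:,::-1]); np.savez('pics/'+f+'.npz',p=p,d=d,K=np.array(m['mtx']),r=np.array(m['rvec'],float).ravel(),t=np.array(m['tvec'],float).ravel())
    return p,d
def load(f):
    return np.load('pics/'+f+'.npz')
def world(f):
    z=load(f);d=z['d'];K=z['K'];R=cv2.Rodrigues(z['r'])[0]
    v,u=np.mgrid[0:400,0:640]
    c=np.stack([(u-K[0,2])/K[0,0]*d,(v-K[1,2])/K[1,1]*d,d],-1)
    return (c-z['t'])@R
def crop(f,x0,y0,x1,y1,s,o):
    p=load(f)['p'][y0:y1,x0:x1,::-1]
    cv2.imwrite('pics/'+o+'.png',cv2.resize(p,None,fx=s,fy=s,interpolation=cv2.INTER_CUBIC))
E
python3 - <<'E'
from h import *
print(bot.get_obs(), bot.tip_reach)
shot('top','top0'); shot('scene','scene0')
E
```

```text
{'clock': 0.0, 'joint_pos': array([-1.22601134e+00,  2.41433285e-01,  3.73666332e-03,  1.33519459e+00,
       -2.48273069e-05,  1.57081374e+00]), 'joint_vel': array([-0.00250985, -0.00116345,  0.00013757, -0.00327471, -0.00015901,
        0.00044919]), 'tau': array([ 2.19613787e-03, -3.72323155e+01,  2.52404326e+01,  1.70797185e-02,
        5.97099825e-05, -6.38090807e-07]), 'eef_pos': array([ 0.16883214, -0.47013152,  0.3030074 ]), 'tool_rot': array([ 8.17917016e-01, -5.75335257e-01, -8.63871815e-04, -5.92461140e-04]), 'ft_force': array([-0.55015355,  0.24331966, -0.56373604]), 'ft_torque': array([ 0.00415611, -0.00587365,  0.02593422]), 'grip_width': 0.08530685964032261} 0.0726
```

View pics/top0.png

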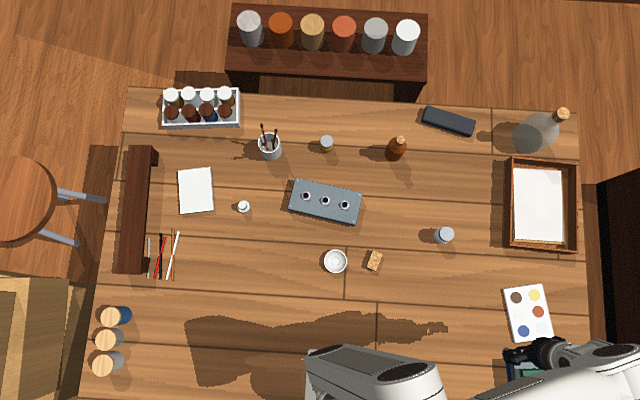

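View pics/scene0.png

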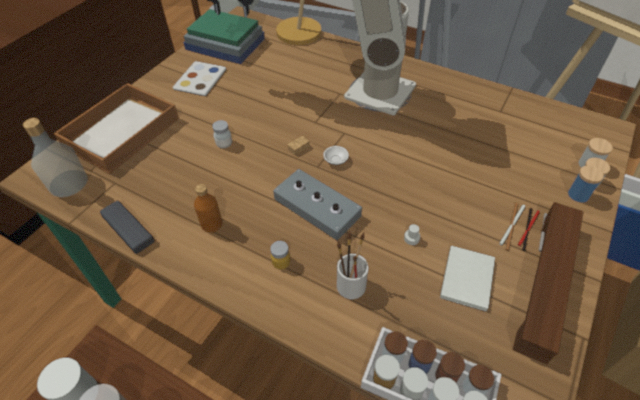

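The top view shows the box at about (325,201), with its plungers near (306,196), (325,200) and (345,205). The cap is at (243,207) and the glass jar at (445,235). Next I'll measure positions.

```bash
python3 - <<'E'
from h import *
for f in ['top0','scene0']:
    W=world(f)
    m=(W[...,2]>.038)&(W[...,2]<.050)&(np.hypot(W[...,0]-.45,W[...,1])<.5)
    n,l,s,c=cv2.connectedComponentsWithStats(m.astype(np.uint8))
    for i in range(1,n):
        if s[i,4]>60: 
            w=W[l==i]; r=cv2.minAreaRect((w[:,:2]*1000).astype(np.float32)); print(f,c[i].round(1),s[i,4],w.mean(0).round(4),r,np.median(w[:,2]))
W=world('top0')
for u,v in [(306,196),(325,200),(345,205),(243,207),(445,235),(270,150),(326,143),(396,148),(335,261),(374,260),(196,190)]: print(u,v,W[v,u].round(4))
W=world('scene0')
for u,v in [(298,185),(317,196),(336,208),(413,230)]: print(u,v,W[v,u].round(4))
z=load('top0');print(z['K'],z['r'],z['t'])
crop('top0',230,165,390,245,5,'c1'); crop('scene0',260,160,440,250,4,'c2')
E
```

```text
top0 [324.8 201. ] 2038 [0.5645 0.0689 0.0448] ((565.5051879882812, 69.17088317871094), (229.54209899902344, 111.38172912597656), 79.95940399169922) 0.044935371591526385
scene0 [380.7  89.8] 108 [0.043  0.0208 0.0442] ((34.80492401123047, 17.614151000976562), (49.522457122802734, 116.51102447509766), 23.582796096801758) 0.04402318621097498
scene0 [318.  200.6] 2440 [0.5698 0.0782 0.0452] ((564.6256713867188, 71.84968566894531), (232.11767578125, 113.3844223022461), 80.1427230834961) 0.04533556777582609
scene0 [413.4 229.3] 63 [0.5351 0.3424 0.0463] ((533.2981567382812, 342.61212158203125), (24.359949111938477, 25.398893356323242), 75.31436157226562) 0.0468862629772774
scene0 [350.1 286.6] 73 [0.7626 0.2767 0.044 ] ((756.7328491210938, 275.7255859375), (29.808677673339844, 69.80823516845703), 21.169504165649414) 0.04434556944431213
306 196 [0.5731 0.1307 0.0641]
325 200 [0.5642 0.0684 0.0625]
345 205 [0.5524 0.0027 0.0595]
243 207 [0.5271 0.3343 0.0461]
445 235 [ 0.4729 -0.3158  0.079 ]
270 150 [0.7159 0.2584 0.0797]
326 143 [0.7585 0.0768 0.0593]
396 148 [ 0.7392 -0.1486  0.11  ]
335 261 [0.3737 0.0233 0.0107]
374 260 [ 0.3842 -0.1022  0.024 ]
196 190 [0.5802 0.5037 0.0143]
298 185 [0.5601 0.0104 0.0607]
317 196 [0.571  0.077  0.0633]
336 208 [0.5807 0.1403 0.0607]
413 230 [0.5401 0.3429 0.0494]
[[437.5234953    0.         318.70874238]
 [  0.         437.5234953  195.2082568 ]
 [  0.           0.           1.        ]] [ 2.17828213 -2.04386942  0.21117866] [0.05275407 0.5838389  1.36432752]
```

View pics/c1.png

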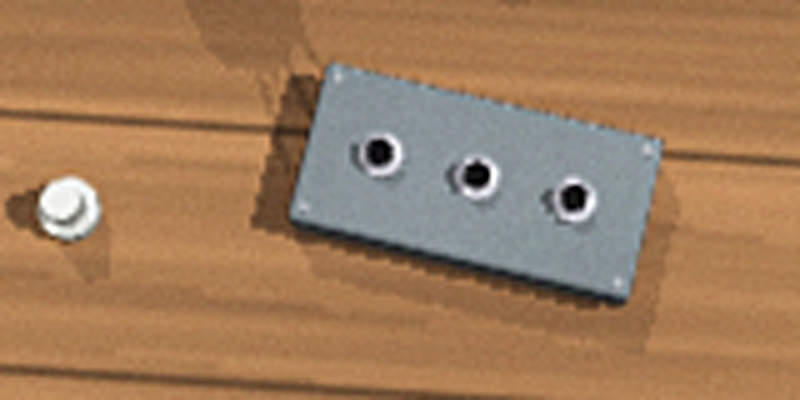

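View pics/c2.png

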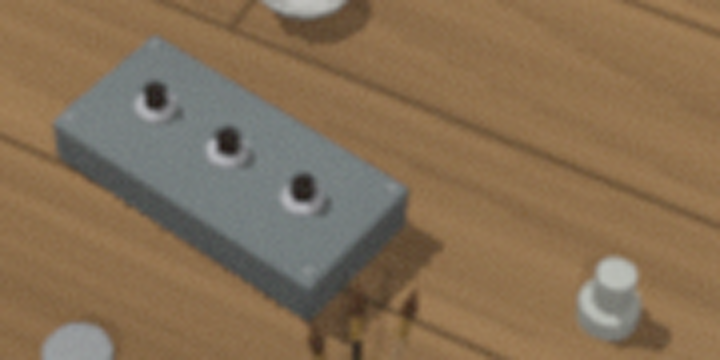

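Call:
drive_tool --steps '[-0.0187,-0.0278,0,0,0,0,1,-0.0187,-0.0278,0,0,0,0,1,-0.0187,-0.0278,0,0,0,0,1,-0.0187,-0.0278,0,0,0,0,1,-0.0187,-0.0278,0,0,0,0,1,-0.0187,-0.0278,0,0,0,0,1,-0.0187,-0.0278,0,0,0,0,1,-0.0187,-0.0278,0,0,0,0,1]'

```text
clock: 0.77
eef_pos: [0.3282, -0.253, 0.3036]
tool_rot: [0.818, -0.575, -0.0, -0.0]
ft_force: [0.2, 0.2, -0.1]
grip_width: 0.0001
```

Call:
drive_tool --steps '[-0.0187,-0.0278,0,0,0,0,1,-0.0187,-0.0278,0,0,0,0,1,-0.0187,-0.0278,0,0,0,0,1,-0.0187,-0.0278,0,0,0,0,1,-0.0187,-0.0278,0,0,0,0,1,-0.0187,-0.0278,0,0,0,0,1,-0.0187,-0.0278,0,0,0,0,1,-0.0187,-0.0278,0,0,0,0,1]'

```text
clock: 1.43
eef_pos: [0.487, -0.037, 0.3035]
tool_rot: [0.818, -0.575, -0.0, 0.0]
ft_force: [0.0, -0.5, -0.2]
grip_width: 0.0001
```

Call:
drive_tool --steps '[0,0,0,0,0,-6.7,1,0,0,0,0,0,-6.7,1,0,0,0,0,0,-6.7,1,0,0,0,0,0,-6.7,1,0,0,0,0,0,-6.7,1,0,0,0,0,0,-6.7,1,0,0,0,0,0,-6.7,1,0,0,0,0,0,-6.7,1]'

```text
clock: 2.1
eef_pos: [0.4862, -0.0386, 0.3034]
tool_rot: [0.99, -0.142, -0.001, 0.0]
ft_force: [-0.6, 0.4, 0.8]
grip_width: -0.0002
```

Call:
drive_tool --steps '[0,0,0,0,0,-6.6,1,0,0,0,0,0,0,1,0,0,0,0,0,0,1]'

```text
clock: 2.35
eef_pos: [0.4863, -0.0386, 0.3035]
tool_rot: [0.996, -0.089, -0.0, -0.0]
ft_force: [0.1, -0.4, -0.5]
grip_width: 0.0003
```

```bash
cat >> h.py <<'E'
from scipy.spatial.transform import Rotation as Ro
def st():
    o=bot.get_obs(); R=Ro.from_quat(o['tool_rot']).as_matrix()
    print('t',round(o['clock'],2),'pos',np.round(o['eef_pos'],4),'xyaw',round(float(np.degrees(np.arctan2(R[1,0],R[0,0]))),2),'zax',R[:,2].round(4),'F',np.round(o['ft_force'],2),'w',round(o['grip_width'],4))
    return o,R
def go(p):
    o,R=st(); print('tool shift to',p,(R.T@(np.array(p)-o['eef_pos'])).round(4))
E
python3 - <<'E'
from h import *
st(); shot('wrist','w1'); print(bot.get_obs()['joint_pos'].round(3))
E
```

```text
t 2.35 pos [ 0.4863 -0.0386  0.3035] xyaw -10.22 zax [-9.e-04  1.e-04 -1.e+00] F [ 0.07 -0.4  -0.45] w 0.0003
[-0.079  0.217 -0.026  1.328 -0.     1.67 ]
```

View pics/w1.png

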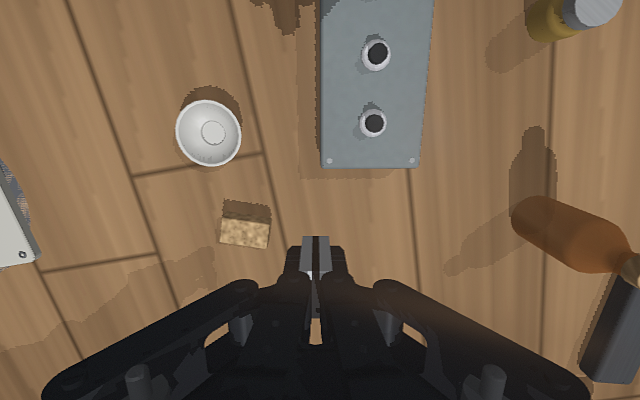

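The wrist view shows two of the plungers, at (377,53) and (373,122), with image up being +y. I'll back off so that all three are in view.

Call:
drive_tool --steps '[0.0235,0.0097,0,0,0,0,1,0.0235,0.0097,0,0,0,0,1,0.0235,0.0097,0,0,0,0,1,0,0,0,0,0,0,1,0,0,0,0,0,0,1]'

```text
clock: 2.82
eef_pos: [0.5513, -0.0802, 0.303]
tool_rot: [0.996, -0.089, -0.001, -0.0]
ft_force: [-1.4, -0.3, -0.1]
grip_width: 0.0003
```

```bash
python3 - <<'E'
from h import *
st(); shot('wrist','w2')
W=world('w2'); z=load('w2')
m=(W[...,2]>.058)&(W[...,2]<.072)&(np.abs(W[...,1]-.07)<.12)&(abs(W[...,0]-.565)<.06)
n,l,s,c=cv2.connectedComponentsWithStats(m.astype(np.uint8))
for i in range(1,n):
    if s[i,4]>30: w=W[l==i]; print('plunger',c[i].round(1),s[i,4],w.mean(0).round(4),np.median(w[:,2]).round(4),w.min(0).round(4),w.max(0).round(4))
m=(W[...,2]>.040)&(W[...,2]<.048)&(np.abs(W[...,1]-.07)<.15)&(abs(W[...,0]-.565)<.09)
w=W[m]; print(cv2.minAreaRect((w[:,:2]*1000).astype(np.float32)),np.median(w[:,2]))
E
```

```text
t 2.82 pos [ 0.5513 -0.0802  0.303 ] xyaw -10.2 zax [-1.4e-03  3.0e-04 -1.0e+00] F [-1.39 -0.3  -0.09] w 0.0003
plunger [302.8  17.8] 341 [0.5667 0.0699 0.0627] 0.0628 [0.5583 0.0618 0.0582] [0.5754 0.0791 0.0651]
plunger [304.   92.5] 274 [0.5557 0.0064 0.0632] 0.0632 [ 0.547  -0.0023  0.0593] [0.5644 0.0151 0.0653]
((558.6027221679688, 23.659324645996094), (134.86085510253906, 110.08775329589844), 80.1855239868164) 0.04465205466703243
```

View pics/w2.png

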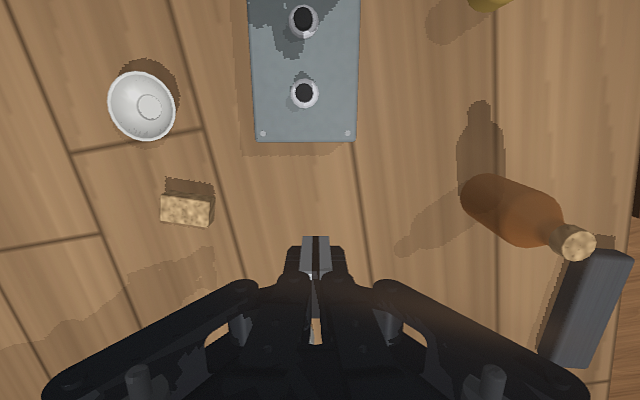

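In w2 plungers 1 and 2 are at (304,92) and (303,18). They measure 64 mm apart with tops at about 63 mm, which agrees with the spec. I'll move over switch 1 and check from there.

Call:
drive_tool --steps '[-0.0037,-0.0287,0.02,0,0,0,1,-0.0037,-0.0287,0.02,0,0,0,1,-0.0037,-0.0287,0.02,0,0,0,1,0,0,0,0,0,0,1,0,0,0,0,0,0,1]'

```text
clock: 3.28
eef_pos: [0.5532, 0.0089, 0.2428]
tool_rot: [0.996, -0.086, -0.002, 0.0]
ft_force: [-0.4, -0.7, 0.5]
grip_width: 0.0002
```

```bash
cat >> h.py <<'E'
def plung(f):
    W=world(f)
    m=(W[...,2]>.056)&(W[...,2]<.072)&(np.abs(W[...,1]-.07)<.12)&(abs(W[...,0]-.565)<.06)
    n,l,s,c=cv2.connectedComponentsWithStats(m.astype(np.uint8))
    for i in range(1,n):
        if s[i,4]>30: w=W[l==i]; print('plunger',c[i].round(1),s[i,4],w.mean(0).round(4),np.median(w[:,2]).round(4),((w.min(0)+w.max(0))/2).round(4),(w.max(0)-w.min(0)).round(4))
    m=(W[...,2]>.040)&(W[...,2]<.052)&(abs(W[...,1]-.335)<.05)&(abs(W[...,0]-.535)<.05)
    if m.sum()>20: w=W[m]; print('cap top',w.mean(0).round(4),((w.min(0)+w.max(0))/2).round(4),(w.max(0)-w.min(0)).round(4))
E
python3 - <<'E'
from h import *
go([.5557,.0064,.2]); shot('wrist','w3'); plung('w3')
E
```

```text
t 3.28 pos [0.5532 0.0089 0.2428] xyaw -9.88 zax [-3.6e-03 -3.0e-04 -1.0e+00] F [-0.39 -0.67  0.49] w 0.0002
tool shift to [0.5557, 0.0064, 0.2] [0.0031 0.002  0.0428]
plunger [319.4  29.6] 521 [0.5776 0.1339 0.0626] 0.0629 [0.5777 0.1344 0.0606] [0.0173 0.0175 0.0086]
plunger [319.2 119. ] 386 [0.5667 0.0707 0.0628] 0.0629 [0.5668 0.0706 0.0626] [0.0172 0.0171 0.0045]
plunger [318.8 195.6] 347 [0.5556 0.0075 0.0626] 0.063 [0.5556 0.0067 0.0605] [0.0175 0.0175 0.0087]
```

View pics/w3.png

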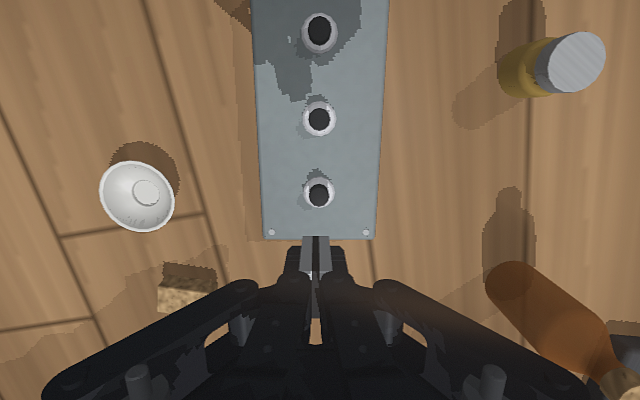

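All three plunger positions agree across views to within 1 mm, with tops at about z 0.063–0.065. I'll descend over switch 1 to z ≈ 0.145.

Call:
drive_tool --steps '[0.0008,0.0005,0.0245,0,0,0,1,0.0008,0.0005,0.0245,0,0,0,1,0.0008,0.0005,0.0245,0,0,0,1,0.0007,0.0005,0.0225,0,0,0,1,0,0,0,0,0,0,1,0,0,0,0,0,0,1]'

```text
clock: 3.83
eef_pos: [0.5571, 0.0037, 0.1481]
tool_rot: [0.996, -0.088, -0.001, 0.0]
ft_force: [1.1, -0.6, 0.5]
grip_width: 0.0006
```

```bash
python3 - <<'E'
from h import *
go([.5556,.0068,.138])
E
```

```text
t 3.83 pos [0.5571 0.0037 0.1481] xyaw -10.14 zax [-1.4e-03 -2.0e-04 -1.0e+00] F [ 1.09 -0.58  0.46] w 0.0006
tool shift to [0.5556, 0.0068, 0.138] [-0.0021 -0.0028  0.0101]
```

Call:
drive_tool --steps '[-0.001,-0.0014,0.003,0,0,0,1,-0.001,-0.0014,0.003,0,0,0,1,0,0,0.002,0,0,0,1,0,0,0.001,0,0,0,1,0,0,0,0,0,0,1]'

```text
clock: 4.25
eef_pos: [0.5563, 0.0078, 0.1394]
tool_rot: [0.996, -0.087, 0.0, -0.0]
ft_force: [-0.0, -0.2, -0.5]
grip_width: 0.0002
```

Call:
drive_tool --steps '[0,0,0.0005,0,0,0,1,0,0,0.0005,0,0,0,1,0,0,0.0005,0,0,0,1]'

```text
clock: 4.5
eef_pos: [0.5563, 0.0078, 0.1375]
tool_rot: [0.996, -0.088, 0.0, -0.0]
ft_force: [0.7, 0.3, -0.3]
grip_width: -0.0006
```

Call:
drive_tool --steps '[0,0,0.0005,0,0,0,1,0,0,0.0005,0,0,0,1]'

```text
clock: 4.67
eef_pos: [0.5561, 0.0077, 0.1363]
tool_rot: [0.996, -0.088, -0.0, -0.0]
ft_force: [0.1, -0.2, -0.0]
grip_width: -0.0
```

Call:
drive_tool --steps '[0,0,0.0005,0,0,0,1,0,0,0.0005,0,0,0,1]'

```text
clock: 4.83
eef_pos: [0.5562, 0.0077, 0.1356]
tool_rot: [0.996, -0.088, 0.0, -0.0]
ft_force: [-1.0, 0.7, 2.1]
grip_width: 0.0001
```

Call:
drive_tool --steps '[0,0,0.0005,0,0,0,1,0,0,0.0005,0,0,0,1]'

```text
clock: 5.0
eef_pos: [0.5562, 0.0077, 0.1346]
tool_rot: [0.996, -0.088, 0.0, -0.0]
ft_force: [-0.3, -0.4, 2.6]
grip_width: 0.0001
```

Call:
drive_tool --steps '[0,0,0.0005,0,0,0,1,0,0,0.0005,0,0,0,1]'

```text
clock: 5.17
eef_pos: [0.5562, 0.0077, 0.1336]
tool_rot: [0.996, -0.088, 0.0, -0.0]
ft_force: [-1.6, -0.6, 4.5]
grip_width: -0.0
```

Call:
drive_tool --steps '[0,0,0.0005,0,0,0,1,0,0,0.0005,0,0,0,1]'

```text
clock: 5.33
eef_pos: [0.5562, 0.0077, 0.1326]
tool_rot: [0.996, -0.088, 0.0, -0.0]
ft_force: [-1.3, -0.2, 5.4]
grip_width: 0.0002
```

Call:
drive_tool --steps '[0,0,0.0005,0,0,0,1,0,0,0.0005,0,0,0,1]'

```text
clock: 5.5
eef_pos: [0.5562, 0.0077, 0.1317]
tool_rot: [0.996, -0.088, 0.0, -0.0]
ft_force: [-0.7, 0.6, 5.9]
grip_width: -0.0
```

Switch 1's force rises steadily to 5.9 N at about 4.3 mm, so it is soft. I'll lift and go to switch 2.

Call:
drive_tool --steps '[0,0,-0.004,0,0,0,1,0,0,-0.008,0,0,0,1,0,-0.02,0,0,0,0,1,-0.0005,-0.0236,0,0,0,0,1,0,-0.02,0,0,0,0,1,0,0,0.002,0,0,0,1,0,0,0.002,0,0,0,1,0,0,0,0,0,0,1]'

```text
clock: 6.17
eef_pos: [0.5662, 0.0701, 0.1388]
tool_rot: [0.996, -0.087, -0.001, 0.0]
ft_force: [-0.2, 0.7, 0.0]
grip_width: -0.0
```

```bash
python3 - <<'E'
from h import *
go([.5668,.0704,.1375])
E
```

```text
t 6.17 pos [0.5662 0.0701 0.1388] xyaw -10.04 zax [-1.5e-03 -7.0e-04 -1.0e+00] F [-0.25  0.66  0.01] w -0.0
tool shift to [0.5668, 0.0704, 0.1375] [ 0.0006 -0.0004  0.0012]
```

Call:
drive_tool --steps '[0,0,0.0005,0,0,0,1,0,0,0.0005,0,0,0,1,0,0,0.0005,0,0,0,1]'

```text
clock: 6.42
eef_pos: [0.5667, 0.0696, 0.1379]
tool_rot: [0.996, -0.088, -0.0, 0.0]
ft_force: [0.4, 0.4, 0.4]
grip_width: -0.0001
```

Call:
drive_tool --steps '[0,0,0.0005,0,0,0,1,0,0,0.0005,0,0,0,1]'

```text
clock: 6.58
eef_pos: [0.5668, 0.07, 0.1369]
tool_rot: [0.996, -0.088, 0.0, 0.0]
ft_force: [0.3, -0.3, -0.5]
grip_width: 0.0003
```

Call:
drive_tool --steps '[0,0,0.0005,0,0,0,1,0,0,0.0005,0,0,0,1]'

```text
clock: 6.75
eef_pos: [0.5668, 0.0703, 0.1359]
tool_rot: [0.996, -0.088, 0.0, 0.0]
ft_force: [-0.2, -0.1, 1.4]
grip_width: 0.0
```

Call:
drive_tool --steps '[0,0,0.0005,0,0,0,1,0,0,0.0005,0,0,0,1]'

```text
clock: 6.92
eef_pos: [0.5668, 0.0704, 0.1351]
tool_rot: [0.996, -0.088, 0.0, 0.0]
ft_force: [-0.4, -0.6, 2.9]
grip_width: -0.0
```

Call:
drive_tool --steps '[0,0,0.0005,0,0,0,1,0,0,0.0005,0,0,0,1]'

```text
clock: 7.08
eef_pos: [0.5668, 0.0704, 0.1342]
tool_rot: [0.996, -0.088, 0.0, 0.0]
ft_force: [-1.5, -1.9, 3.2]
grip_width: 0.0001
```

Call:
drive_tool --steps '[0,0,0.0005,0,0,0,1,0,0,0.0005,0,0,0,1]'

```text
clock: 7.25
eef_pos: [0.5668, 0.0704, 0.1332]
tool_rot: [0.996, -0.088, 0.0, 0.0]
ft_force: [-0.5, -1.1, 3.7]
grip_width: -0.0002
```

Call:
drive_tool --steps '[0,0,0.0005,0,0,0,1,0,0,0.0005,0,0,0,1]'

```text
clock: 7.42
eef_pos: [0.5668, 0.0704, 0.1322]
tool_rot: [0.996, -0.088, 0.0, 0.0]
ft_force: [-1.8, -1.3, 4.8]
grip_width: 0.0002
```

Call:
drive_tool --steps '[0,0,0.0005,0,0,0,1]'

```text
clock: 7.5
eef_pos: [0.5668, 0.0704, 0.1317]
tool_rot: [0.996, -0.088, 0.0, 0.0]
ft_force: [-1.2, -1.1, 5.8]
grip_width: -0.0003
```

Switch 2's force also rises steadily, to 5.8 N, so it is soft too. Now switch 3.

Call:
drive_tool --steps '[0,0,-0.004,0,0,0,1,0,0,-0.008,0,0,0,1,0,-0.02,0,0,0,0,1,0,-0.0246,0,0,0,0,1,0,-0.02,0,0,0,0,1,0,0,0.002,0,0,0,1,0,0,0.002,0,0,0,1,0,0,0,0,0,0,1]'

```text
clock: 8.17
eef_pos: [0.5774, 0.1338, 0.1387]
tool_rot: [0.996, -0.087, -0.001, 0.0]
ft_force: [-0.4, -0.8, -0.7]
grip_width: 0.0002
```

Call:
drive_tool --steps '[0,0,0.0005,0,0,0,1,0,0,0.0005,0,0,0,1,0,0,0.0005,0,0,0,1]'

```text
clock: 8.42
eef_pos: [0.5779, 0.1332, 0.1379]
tool_rot: [0.996, -0.088, -0.0, 0.0]
ft_force: [-0.2, 0.2, 0.5]
grip_width: -0.0003
```

Call:
drive_tool --steps '[0,0,0.0005,0,0,0,1,0,0,0.0005,0,0,0,1]'

```text
clock: 8.58
eef_pos: [0.578, 0.1336, 0.137]
tool_rot: [0.996, -0.088, 0.0, -0.0]
ft_force: [0.9, -1.3, -0.0]
grip_width: 0.0002
```

Call:
drive_tool --steps '[0,0,0.0005,0,0,0,1,0,0,0.0005,0,0,0,1]'

```text
clock: 8.75
eef_pos: [0.578, 0.1339, 0.1359]
tool_rot: [0.996, -0.088, 0.0, -0.0]
ft_force: [-0.2, 0.8, 2.0]
grip_width: -0.0001
```

Call:
drive_tool --steps '[0,0,0.0005,0,0,0,1,0,0,0.0005,0,0,0,1]'

```text
clock: 8.92
eef_pos: [0.5781, 0.134, 0.1353]
tool_rot: [0.996, -0.088, 0.0, 0.0]
ft_force: [-1.8, -1.8, 3.3]
grip_width: 0.0002
```

Call:
drive_tool --steps '[0,0,0.0005,0,0,0,1]'

```text
clock: 9.0
eef_pos: [0.5781, 0.134, 0.1349]
tool_rot: [0.996, -0.088, 0.0, 0.0]
ft_force: [-2.3, -0.7, 4.9]
grip_width: 0.0002
```

Call:
drive_tool --steps '[0,0,0.0005,0,0,0,1]'

```text
clock: 9.08
eef_pos: [0.5781, 0.134, 0.1344]
tool_rot: [0.996, -0.088, 0.0, 0.0]
ft_force: [-1.8, -0.8, 4.8]
grip_width: 0.0002
```

Call:
drive_tool --steps '[0,0,0.0005,0,0,0,1]'

```text
clock: 9.17
eef_pos: [0.5781, 0.134, 0.1338]
tool_rot: [0.996, -0.088, 0.0, 0.0]
ft_force: [-2.0, -0.9, 4.6]
grip_width: 0.0
```

The force peaked near 5 N and is now falling, so this is the snapping switch. I'll carry on one row at a time.

Call:
drive_tool --steps '[0,0,0.0005,0,0,0,1]'

```text
clock: 9.25
eef_pos: [0.578, 0.134, 0.133]
tool_rot: [0.996, -0.088, 0.0, 0.0]
ft_force: [-1.1, -1.3, 1.5]
grip_width: -0.0
```

Call:
drive_tool --steps '[0,0,0.0005,0,0,0,1]'

```text
clock: 9.33
eef_pos: [0.578, 0.1341, 0.1321]
tool_rot: [0.996, -0.088, -0.0, -0.0]
ft_force: [-1.4, -0.2, -0.8]
grip_width: 0.0001
```

The force dropped to about zero, which means it snapped. I'll back off and look.

Call:
drive_tool --steps '[0,0,-0.003,0,0,0,1,0,0,-0.01,0,0,0,1,0,0,-0.025,0,0,0,1,0,0,-0.03,0,0,0,1,-0.016,-0.019,-0.025,0,0,0,1,-0.016,-0.019,-0.025,0,0,0,1,-0.016,-0.019,-0.02,0,0,0,1,0,0,0,0,0,0,1]'

```text
clock: 10.0
eef_pos: [0.5409, 0.2026, 0.2765]
tool_rot: [0.996, -0.085, 0.004, -0.003]
ft_force: [0.3, -0.5, 0.3]
grip_width: 0.0001
```

```bash
python3 - <<'E'
from h import *
st(); shot('wrist','w4'); plung('w4'); shot('top','top1'); 
W=world('top1')
for u,v in [(306,196),(325,200),(345,205)]: print(np.median(W[v-1:v+2,u-1:u+2].reshape(-1,3),0).round(4))
E
```

```text
t 10.0 pos [0.5409 0.2026 0.2765] xyaw -9.8 zax [ 0.0082  0.0054 -1.    ] F [ 0.27 -0.5   0.26] w 0.0001
plunger [359.9 242.1] 62 [0.5783 0.1333 0.0564] 0.0564 [0.5785 0.1329 0.0567] [0.0152 0.0117 0.0014]
cap top [0.535  0.3407 0.0474] [0.5349 0.341  0.0453] [0.0253 0.025  0.0101]
[0.5747 0.1311 0.0554]
[0.5645 0.0684 0.0627]
[0.5525 0.0027 0.0628]
```

View pics/w4.png

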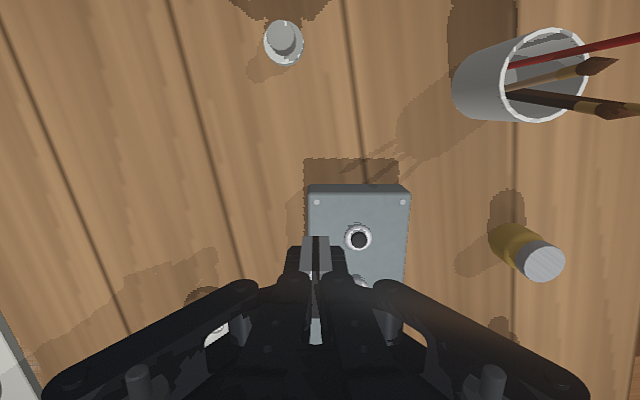

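Plunger 3 now stands at z 0.056, 7 mm lower than before, so it snapped and stayed down. The other two are up at 0.063. The cap is at about (0.535, 0.341), at pixel (284,40), so I'll approach it and measure again.

Call:
drive_tool --steps '[-0.006,-0.022,0.016,0,0,0,-0.3,-0.006,-0.022,0.016,0,0,0,-0.3,-0.005,-0.021,0.014,0,0,0,-0.3,0,0,0,0,0,0,-0.3,0,0,0,0,0,0,-0.3]'

```text
clock: 10.52
eef_pos: [0.5345, 0.265, 0.2216]
tool_rot: [0.996, -0.087, -0.002, 0.002]
ft_force: [-0.7, -1.1, 0.3]
grip_width: 0.0554
```

```bash
python3 - <<'E'
from h import *
st(); shot('wrist','w5'); plung('w5'); go([.535,.341,.15])
E
```

```text
t 10.52 pos [0.5345 0.265  0.2216] xyaw -10.01 zax [-0.0046 -0.0029 -1.    ] F [-0.68 -1.12  0.26] w 0.0554
cap top [0.5349 0.3415 0.0476] [0.5348 0.3414 0.0472] [0.0252 0.0253 0.0059]
t 10.57 pos [0.5351 0.2646 0.2228] xyaw -10.07 zax [-0.0027 -0.002  -1.    ] F [ 0.01 -0.3   0.73] w 0.0554
tool shift to [0.535, 0.341, 0.15] [-0.0132 -0.0754  0.0727]
```

View pics/w5.png

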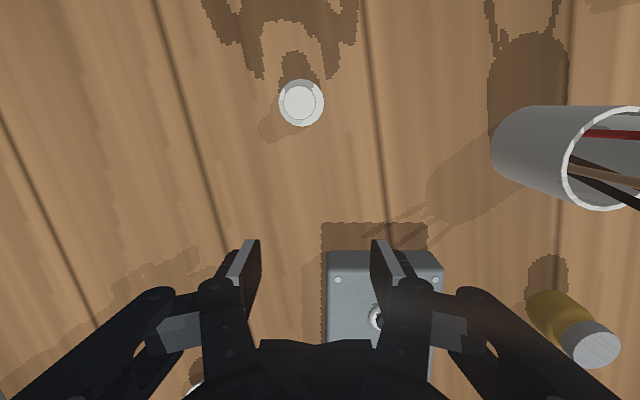

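The cap is at (0.535, 0.3413) with its top at 0.0476, seen at pixel (300,102), and it is upright. Next I'll go above it.

Call:
drive_tool --steps '[-0.0044,-0.025,0.015,0,0,0,-0.3,-0.0044,-0.025,0.02,0,0,0,-0.3,-0.0044,-0.0254,0.02,0,0,0,-0.3,0,0,0.01,0,0,0,-0.3,0,0,0,0,0,0,-0.3,0,0,0,0,0,0,-0.3]'

```text
clock: 11.07
eef_pos: [0.5356, 0.3406, 0.1591]
tool_rot: [0.996, -0.088, -0.001, 0.001]
ft_force: [0.1, -0.0, 0.1]
grip_width: 0.0552
```

```bash
python3 - <<'E'
from h import *
go([.535,.3413,.093])
E
```

```text
t 11.07 pos [0.5356 0.3406 0.1591] xyaw -10.12 zax [-0.0012 -0.0016 -1.    ] F [ 0.11 -0.04  0.08] w 0.0552
tool shift to [0.535, 0.3413, 0.093] [-0.0007 -0.0007  0.0661]
```

Call:
drive_tool --steps '[-0.0004,-0.0004,0.02,0,0,0,-0.3,-0.0003,-0.0003,0.02,0,0,0,-0.3,0,0,0.016,0,0,0,-0.3,0,0,0.007,0,0,0,-0.3,0,0,0,0,0,0,-0.3,0,0,0,0,0,0,-0.3]'

```text
clock: 11.57
eef_pos: [0.5357, 0.3422, 0.0977]
tool_rot: [0.996, -0.088, 0.001, -0.0]
ft_force: [0.1, -0.0, -0.5]
grip_width: 0.0558
```

```bash
python3 - <<'E'
from h import *
go([.535,.3413,.093]); shot('wrist','w6')
E
```

```text
t 11.57 pos [0.5357 0.3422 0.0977] xyaw -10.12 zax [ 1.1e-03  6.0e-04 -1.0e+00] F [ 0.15 -0.03 -0.51] w 0.0558
tool shift to [0.535, 0.3413, 0.093] [-0.0006  0.001   0.0047]
```

View pics/w6.png

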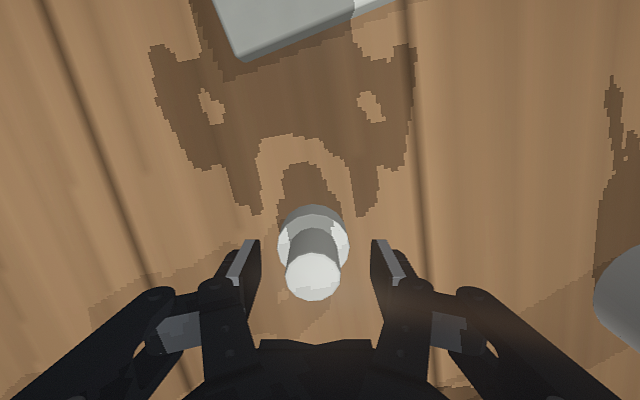

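The stem sits centred between the pads, at (313,270). I'll lower 4.5 mm and close.

Call:
drive_tool --steps '[-0.0005,0.0008,0.003,0,0,0,-0.3,0,0,0.0015,0,0,0,-0.3,0,0,0,0,0,0,-0.3,0,0,0,0,0,0,0,0,0,0,0,0,0,0.2,0,0,0,0,0,0,0.3,0,0,0,0,0,0,1,0,0,0,0,0,0,1]'

```text
clock: 12.28
eef_pos: [0.5344, 0.3424, 0.0923]
tool_rot: [0.996, -0.087, 0.0, -0.0]
ft_force: [-0.4, 0.3, 2.3]
grip_width: 0.0245
```

Call:
drive_tool --steps '[0,0,0,0,0,0,1,0,0,0,0,0,0,1,0,0,0,0,0,0,1]'

```text
clock: 12.53
eef_pos: [0.5344, 0.3424, 0.0922]
tool_rot: [0.996, -0.088, 0.0, -0.0]
ft_force: [-0.1, -0.2, 2.0]
grip_width: 0.0243
```

```bash
python3 - <<'E'
from h import *
st(); shot('wrist','w7')
E
```

```text
t 12.53 pos [0.5344 0.3424 0.0922] xyaw -10.04 zax [ 5.e-04  5.e-04 -1.e+00] F [-0.09 -0.21  2.02] w 0.0243
```

View pics/w7.png

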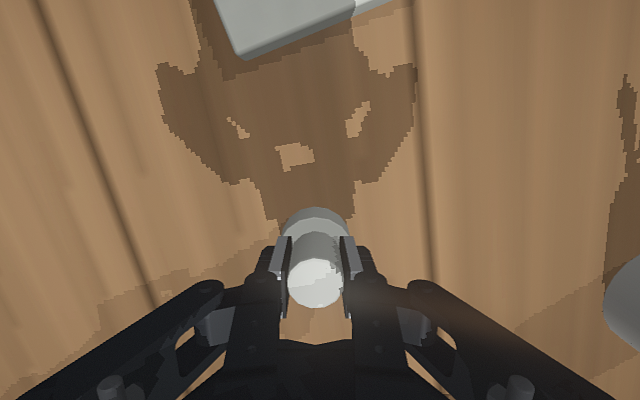

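Call:
drive_tool --steps '[0,0,-0.005,0,0,0,1,0,0,-0.015,0,0,0,1,0,0,-0.025,0,0,0,1,0,0,-0.025,0,0,0,1,0,0,-0.012,0,0,0,1,0,0,0,0,0,0,1]'

```text
clock: 13.08
eef_pos: [0.5358, 0.3431, 0.1777]
tool_rot: [0.996, -0.088, 0.003, -0.002]
ft_force: [0.8, -0.3, -0.2]
grip_width: 0.0245
```

```bash
python3 - <<'E'
from h import *
go([.578,.1341,.17]); shot('wrist','w8')
W=world('w8'); z=load('w8')
R=Ro.from_quat(bot.get_obs()['tool_rot']).as_matrix();p=bot.get_obs()['eef_pos']
T=(W-p)@R
m=(T[...,2]>.040)&(T[...,2]<.053)&(abs(T[...,1])<.02)&(abs(T[...,0])<.011)
w=T[m];print(m.sum(),w.min(0).round(4),w.max(0).round(4),np.median(w[:,2]))
E
```

```text
t 13.08 pos [0.5358 0.3431 0.1777] xyaw -10.05 zax [ 0.0055  0.0034 -1.    ] F [ 0.82 -0.32 -0.16] w 0.0245
tool shift to [0.578, 0.1341, 0.17] [0.078  0.1984 0.0073]
2660 [-0.011  -0.0134  0.0406] [0.011  0.0124 0.0529] 0.042662259921464565
```

View pics/w8.png

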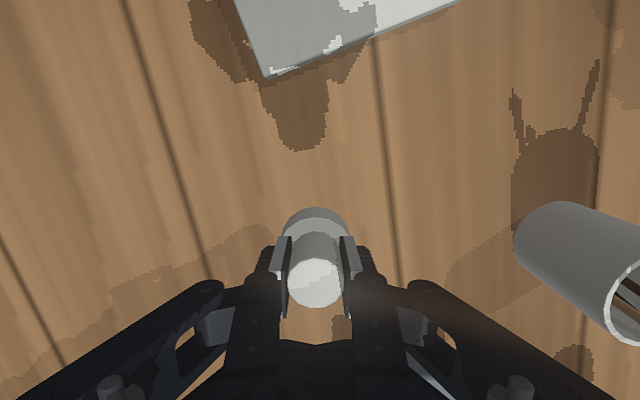

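The cap is held. Its stem top is at tool z 0.0427 and centred to within 1 mm, so its rim should meet the box at TCP z ≈ 0.136–0.137. Moving it over switch 3.

Call:
drive_tool --steps '[0.006,0.015,0,0,0,0,1,0.0112,0.0286,0,0,0,0,1,0.0112,0.0286,0,0,0,0,1,0.0112,0.0286,0,0,0,0,1,0.0112,0.0286,0,0,0,0,1,0.0112,0.0286,0,0,0,0,1,0.0106,0.0262,0,0,0,0,1,0.0054,0.0142,0,0,0,0,1]'

```text
clock: 13.8
eef_pos: [0.5755, 0.1289, 0.1716]
tool_rot: [0.996, -0.089, -0.002, 0.001]
ft_force: [-0.1, 0.1, -1.4]
grip_width: 0.0242
```

Call:
drive_tool --steps '[0,0,0,0,0,0,1,0,0,0,0,0,0,1,0,0,0,0,0,0,1]'

```text
clock: 14.05
eef_pos: [0.5756, 0.1331, 0.1726]
tool_rot: [0.996, -0.088, -0.001, 0.0]
ft_force: [-0.7, -0.0, -0.5]
grip_width: 0.0244
```

```bash
python3 - <<'E'
from h import *
go([.578,.1341,.15]); shot('wrist','w9')
E
```

```text
t 14.05 pos [0.5756 0.1331 0.1726] xyaw -10.05 zax [-2.6e-03 -3.0e-04 -1.0e+00] F [-0.72 -0.01 -0.47] w 0.0244
tool shift to [0.578, 0.1341, 0.15] [ 0.0022 -0.0015  0.0226]
```

View pics/w9.png

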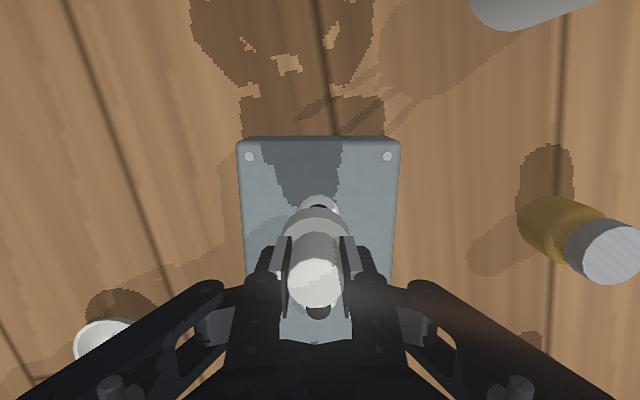

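Call:
drive_tool --steps '[0.0011,-0.0008,0.006,0,0,0,1,0.0011,-0.0007,0.008,0,0,0,1,0,0,0.004,0,0,0,1,0,0,0,0,0,0,1,0,0,0,0,0,0,1,0,0,0,0,0,0,1]'

```text
clock: 14.6
eef_pos: [0.5788, 0.1345, 0.1558]
tool_rot: [0.996, -0.087, -0.0, 0.0]
ft_force: [0.6, -1.8, -0.2]
grip_width: 0.0241
```

```bash
python3 - <<'E'
from h import *
go([.578,.1341,.15]); shot('wrist','w10'); shot('scene','scene1'); crop('scene1',270,150,400,250,6,'c3')
W=world('w10')
o=bot.get_obs();R=Ro.from_quat(o['tool_rot']).as_matrix();p=o['eef_pos']
T=(W-p)@R
m=(T[...,2]>.040)&(T[...,2]<.045)&(abs(T[...,1])<.02)&(abs(T[...,0])<.016)
w=T[m];print('tool',w.min(0).round(4),w.max(0).round(4),w.mean(0).round(4)); w=W[m]; print((w.min(0)+w.max(0))/2,w.mean(0))
W=world('scene1')
m=(abs(W[...,2]-.1145)<.008)&(abs(W[...,0]-.578)<.02)&(abs(W[...,1]-.134)<.02)
w=W[m];print(m.sum(), w.mean(0) if len(w) else '')
E
```

```text
t 14.6 pos [0.5788 0.1345 0.1558] xyaw -10.02 zax [-2.e-04 -1.e-04 -1.e+00] F [ 0.59 -1.76 -0.15] w 0.0241
tool shift to [0.578, 0.1341, 0.15] [-0.0007  0.0006  0.0058]
tool [-0.016  -0.0124  0.0401] [0.016  0.0122 0.045 ] [-0.     -0.001   0.0442]
[0.58082908 0.13530433 0.11365646] [0.57922137 0.13540113 0.11204148]
60 [0.57533011 0.14302015 0.11345401]
```

View pics/w10.png

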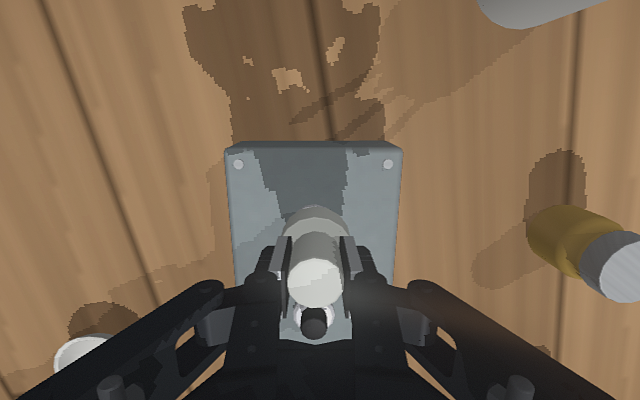

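View pics/c3.png

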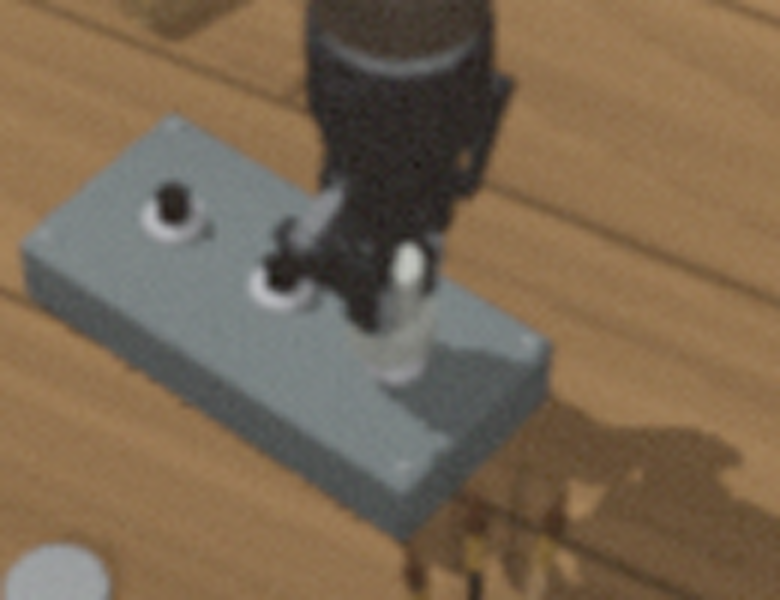

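The cap hangs just over collar 3, about 1 mm off. I'll trim that and lower slowly.

Call:
drive_tool --steps '[-0.0008,0.001,0,0,0,0,1,0,0,0.002,0,0,0,1,0,0,0.002,0,0,0,1,0,0,0.002,0,0,0,1,0,0,0.001,0,0,0,1,0,0,0,0,0,0,1]'

```text
clock: 15.2
eef_pos: [0.5777, 0.1333, 0.1484]
tool_rot: [0.996, -0.088, -0.0, 0.0]
ft_force: [-0.4, 0.2, -0.3]
grip_width: 0.0244
```

Call:
drive_tool --steps '[0,0,0.001,0,0,0,1,0,0,0.001,0,0,0,1,0,0,0.001,0,0,0,1,0,0,0,0,0,0,1]'

```text
clock: 15.53
eef_pos: [0.5778, 0.1334, 0.1457]
tool_rot: [0.996, -0.088, -0.0, 0.0]
ft_force: [0.5, 0.3, -0.8]
grip_width: 0.024
```

Call:
drive_tool --steps '[0,0,0.001,0,0,0,1,0,0,0.001,0,0,0,1,0,0,0.001,0,0,0,1,0,0,0,0,0,0,1]'

```text
clock: 15.87
eef_pos: [0.5778, 0.1334, 0.1426]
tool_rot: [0.996, -0.088, -0.0, 0.0]
ft_force: [-0.7, -0.4, -0.7]
grip_width: 0.0247
```

Call:
drive_tool --steps '[0,0,0.001,0,0,0,1,0,0,0.001,0,0,0,1]'

```text
clock: 16.03
eef_pos: [0.578, 0.1335, 0.1409]
tool_rot: [0.996, -0.088, 0.0, -0.0]
ft_force: [1.2, -1.0, -1.0]
grip_width: 0.0242
```

Call:
drive_tool --steps '[0,0,0.001,0,0,0,1,0,0,0.001,0,0,0,1]'

```text
clock: 16.2
eef_pos: [0.5779, 0.1335, 0.1388]
tool_rot: [0.996, -0.088, 0.0, 0.0]
ft_force: [0.5, -0.1, -1.1]
grip_width: 0.0242
```

Call:
drive_tool --steps '[0,0,0.0005,0,0,0,1,0,0,0.0005,0,0,0,1]'

```text
clock: 16.37
eef_pos: [0.5779, 0.1334, 0.1378]
tool_rot: [0.996, -0.088, -0.0, 0.0]
ft_force: [0.0, 0.3, -0.5]
grip_width: 0.0242
```

No side force, and the rim is below the collar's top, so the cap is going over it cleanly. I'll continue in small steps.

Call:
drive_tool --steps '[0,0,0.0005,0,0,0,1]'

```text
clock: 16.45
eef_pos: [0.5779, 0.1335, 0.1373]
tool_rot: [0.996, -0.088, -0.0, 0.0]
ft_force: [0.3, -0.5, -0.5]
grip_width: 0.0245
```

Call:
drive_tool --steps '[0,0,0.0005,0,0,0,1]'

```text
clock: 16.53
eef_pos: [0.5779, 0.1335, 0.1372]
tool_rot: [0.996, -0.088, 0.0, -0.0]
ft_force: [-1.8, -0.3, 4.7]
grip_width: 0.0242
```

Call:
drive_tool --steps '[0,0,0.0003,0,0,0,1]'

```text
clock: 16.62
eef_pos: [0.5779, 0.1335, 0.1372]
tool_rot: [0.996, -0.088, 0.0, -0.0]
ft_force: [-2.4, -0.3, 4.7]
grip_width: 0.0245
```

Contact is at z 0.1372 as predicted, with about 5 N, so the cap is seated. Releasing.

Call:
drive_tool --steps '[0,0,-0.0003,0,0,0,1,0,0,0,0,0,0,0.3,0,0,0,0,0,0,0.2,0,0,0,0,0,0,0.1,0,0,0,0,0,0,-0.1,0,0,0,0,0,0,-0.1,0,0,0,0,0,0,-0.1]'

```text
clock: 17.2
eef_pos: [0.5779, 0.1335, 0.1368]
tool_rot: [0.996, -0.088, -0.0, 0.0]
ft_force: [0.3, 0.1, -0.2]
grip_width: 0.047
```

```bash
python3 - <<'E'
from h import *
st(); shot('wrist','w11')
E
```

```text
t 17.2 pos [0.5779 0.1335 0.1368] xyaw -10.04 zax [-1.e-04 -0.e+00 -1.e+00] F [ 0.28  0.1  -0.18] w 0.047
```

View pics/w11.png

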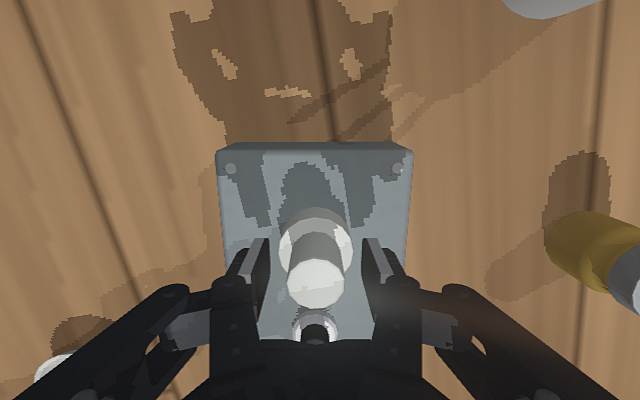

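The pads are clear of the stem on both sides. I'll retreat straight up, then back along -y for a final look.

Call:
drive_tool --steps '[0,0,-0.01,0,0,0,-0.1,0,0,-0.02,0,0,0,-0.1,0,0,-0.03,0,0,0,-0.1,0,0,-0.03,0,0,0,-0.1,0,0.03,-0.02,0,0,0,-0.1,0,0.035,0,0,0,0,-0.1,0,0.035,0,0,0,0,-0.1,0,0,0,0,0,0,-0.1]'

```text
clock: 17.92
eef_pos: [0.5597, 0.0301, 0.2486]
tool_rot: [0.996, -0.09, 0.001, 0.001]
ft_force: [-0.8, -0.4, -0.4]
grip_width: 0.0472
```

Call:
drive_tool --steps '[0,0,0,0,0,0,-0.1,0,0,0,0,0,0,-0.1,0,0,0,0,0,0,-0.1]'

```text
clock: 18.17
eef_pos: [0.5607, 0.0358, 0.2471]
tool_rot: [0.996, -0.087, 0.0, -0.0]
ft_force: [-0.2, 0.1, -0.1]
grip_width: 0.0471
```

```bash
python3 - <<'E'
from h import *
st(); shot('wrist','w12'); shot('scene','scene2'); shot('top','top2'); crop('scene2',270,150,400,250,6,'c4')
for f in ['w12','scene2','top2']:
    W=world(f)
    for a,b in [(.085,.1),(.058,.068)]:
        m=(W[...,2]>a)&(W[...,2]<b)&(np.hypot(W[...,0]-.578,W[...,1]-.134)<.025)
        w=W[m]; print(f,m.sum(),np.median(w,0).round(4) if len(w) else '',((w.min(0)+w.max(0))/2).round(4) if len(w) else '')
E
```

```text
t 18.17 pos [0.5607 0.0358 0.2471] xyaw -9.99 zax [ 4.e-04  4.e-04 -1.e+00] F [-0.17  0.09 -0.06] w 0.0471
w12 1149 [0.578  0.1325 0.0926] [0.578  0.1326 0.0902]
w12 947 [0.577  0.1273 0.0627] [0.5783 0.1326 0.0639]
scene2 73 [0.5788 0.1345 0.0936] [0.5774 0.1347 0.092 ]
scene2 84 [0.5855 0.1423 0.0637] [0.5771 0.1342 0.0631]
top2 50 [0.5765 0.1305 0.093 ] [0.5761 0.1317 0.092 ]
top2 51 [0.5696 0.1301 0.0629] [0.5774 0.1323 0.0629]
```

View pics/w12.png

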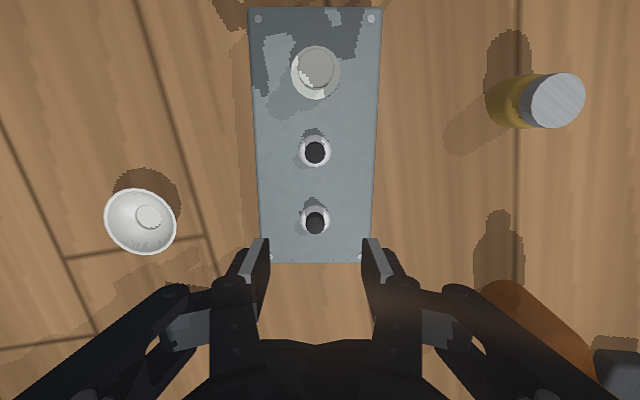

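View pics/c4.png

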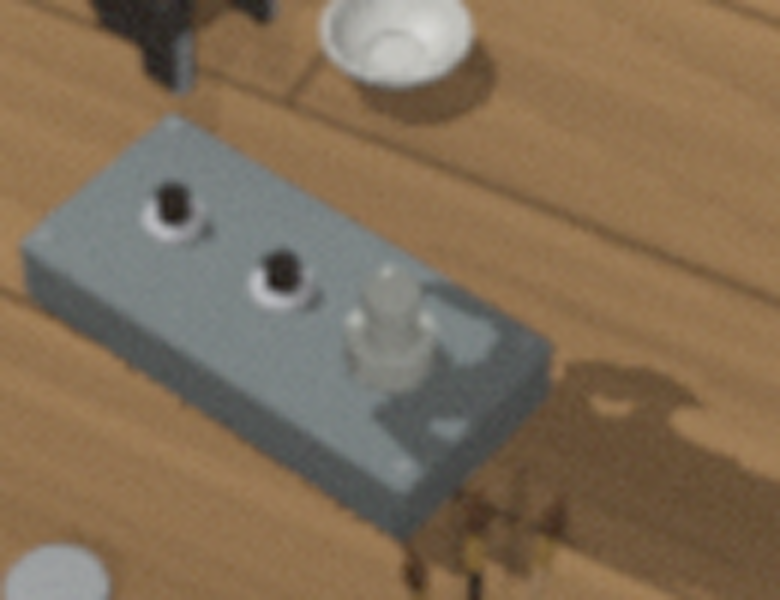

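View pics/top2.png

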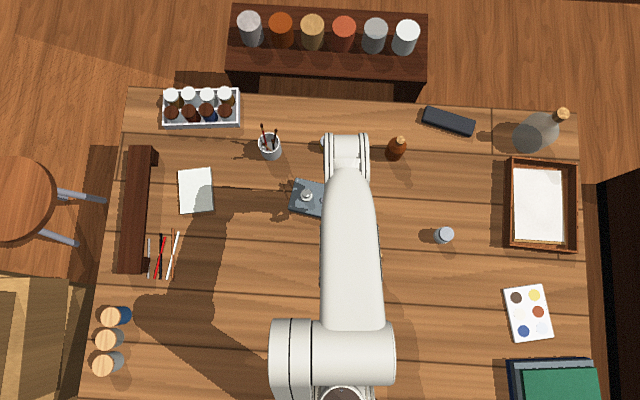

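The cap stands flat over switch 3. Its stem top is at z 0.0926–0.0936 (expected 0.093), it is centred within about 1.5 mm and upright, and nothing else has moved. Handing in.

```bash
python3 -c "
from h import *
st(); print(job_done())"
```

```text
t 18.32 pos [0.5606 0.0361 0.2467] xyaw -9.94 zax [-3.e-04  1.e-04 -1.e+00] F [ 0.86 -0.3   0.43] w 0.0468
the job is handed in; nothing more can be done
None
```

The cap is on the switch that snaps, switch 3 (y = +65 mm), and the job was handed in at 18.3 s; no verdict came back.

- **Finding the switch:** I pressed the switches in order. Switches 1 and 2 rose steadily to about 5.9 N at 4–4.5 mm, so they are soft. Switch 3 peaked near 4.9 N, then fell to about zero, and I stopped there. Its plunger then measured 7 mm lower with nothing on it.
- **Placing the cap:** I gripped the cap by its stem and lowered it over collar 3. It met the box at about 5 N, and I let go and backed away.
- **Last checks:** The top of the cap's stem was at z 0.0926–0.0936 m, against the 0.093 m expected when it sits flat. It was within about 1.5 mm of the collar's centre in the wrist and scene views, and it looked upright. The top view put it 2–3 mm off, about the same shift that view already showed for the plungers.
- **Surroundings:** The bystanders I could see had not moved. The arm hid parts of the table in the last top view, but I noticed no contact with anything there. The gripper was clear of everything.
- **Odd reading:** The grip width on the 26 mm stem read 24.3 mm, but the cap stayed firmly held.

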